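Wind a contact press down onto a battery module

TASK

Bring the test press down onto the battery module: push the spokes of its handle round clockwise (seen from above) with a finger, without gripping them, until the contact head sits fully down on its red stop collars and its brass pins press on the module. Then take the finger away, leaving the module in place and the spare cell, the tray and the screwdriver undisturbed.

Things in the scene. Friction and masses are not known exactly. Their poses are not given: they have to be found in the camera images.
- press: hand spindle press bolted to the bench: aluminium base plate 240 x 300 mm (x by y, top at 26 mm), two guide columns at y = -115 and +115 mm, each with a red stop collar, and a grey crossbeam 75 x 280 mm (x by y), top 220 mm above the bench; nuts on it reach 231 mm. Origin on the bench under the plate's centre, where the upright spindle axis passes; z up. Yaw varies
- head: contact head: green probe plate under an aluminium carrier sliding on the columns, with five sprung brass pins (1500 N/m each) pointing down. Origin at the centre of the green plate's underside, 154 mm above the bench when fully raised, 142 mm when down on the collars. The pins meet the module after 9 mm of the 12 mm travel and give way 3 mm over the rest
- handle (a joint): turn of the three-spoke handle on top of the press, rad: 0 with the head raised, growing clockwise seen from above, 9.42 (1.5 turns) at the hard stop with the head fully down. Starts between 0.3 and 4.6. The screw lowers head and handle 8 mm per turn (1.27 mm per rad). Friction of 0.22 N m (3 N at a spoke's middle) keeps it where it is left: no coasting, no turning back
- hub (a point): centre of the handle's hub, on the spindle axis: 264 mm above the bench with the head raised, 252 mm when down. The hub is 44 mm in diameter and reaches 16 mm above this point; the middle of each spoke (75 mm out) is 16 mm higher than this point. The space between the spokes, above the crossbeam, is free
- spoke0 (a point): point on the centre line of a handle spoke, 75 mm out from the spindle axis; x outward along the spoke (rising 0.27 rad), y level and anticlockwise seen from above. Steel rod 11 mm thick, bare from 22 to 98 mm from the axis; on its end a black ball, 30 mm in diameter, centred 112 mm from the axis and 10 mm above this point
- spoke1 (a point): point on the centre line of a handle spoke, 75 mm out from the spindle axis; x outward along the spoke (rising 0.27 rad), y level and anticlockwise seen from above. Steel rod 11 mm thick, bare from 22 to 98 mm from the axis; on its end a black ball, 30 mm in diameter, centred 112 mm from the axis and 10 mm above this point. 120 degrees anticlockwise from spoke0
- spoke2 (a point): point on the centre line of a handle spoke, 75 mm out from the spindle axis; x outward along the spoke (rising 0.27 rad), y level and anticlockwise seen from above. Steel rod 11 mm thick, bare from 22 to 98 mm from the axis; on its end a black ball, 30 mm in diameter, centred 112 mm from the axis and 10 mm above this point. 240 degrees anticlockwise from spoke0
- module: battery module of four blue cells with grey end plates, copper busbars and aluminium terminals on top: 150 x 126 x 97 mm, 3.7 kg, standing loose between black locating blocks on the press's base plate, under the head. Origin at the centre of its underside, z up
- cell: spare blue prismatic cell standing upright beside the press (at its +y end): 148 mm (x) by 27 mm (y) by 95 mm high, 0.9 kg. Origin at the centre of its underside
- tray: open blue plastic tray with copper busbars beside the press (at its -y end): 110 mm (x) by 160 mm (y) by 40 mm high. Origin at the centre of its underside
- screwdriver: screwdriver with a red handle, 190 mm long, lying on the bench between the robot and the press, along its own x axis

How it is judged (in metres and radians):
At the end, for the whole second after the job is handed in: Handle at rest within 0.42 rad (0.5 mm of head travel) of its lower stop; the pins press on the module with over 10 N in all; the module is within 10 mm, and the spare cell, tray and screwdriver within 20 mm, of where they stood (value of joint handle above 9 rad and velocity of joint handle between -0.1 and 0.1 rad/s and z of head in the frame of press below 0.1427 m and contact force between head and module above 10 N and distance of module from where it was at the start of the episode below 0.01 m and distance of each of cell, tray, screwdriver from where it was at the start of the episode below 0.02 m); the robot touches nothing.
It fails at once if the press or its handle was pushed with the arm or the gripper's body instead of a finger (contact force between the arm and press above 5 N).
It fails at once if a spoke or its ball was gripped between the fingers ((y of the grasp point in the frame of spoke0 between -0.004 and 0.004 m and z of the grasp point in the frame of spoke0 between -0.012 and 0.012 m and x of the grasp point in the frame of spoke0 between -0.055 and 0.055 m and contact force between the fingers and anything else above 1 N) or (y of the grasp point in the frame of spoke1 between -0.004 and 0.004 m and z of the grasp point in the frame of spoke1 between -0.012 and 0.012 m and x of the grasp point in the frame of spoke1 between -0.055 and 0.055 m and contact force between the fingers and anything else above 1 N) or (y of the grasp point in the frame of spoke2 between -0.004 and 0.004 m and z of the grasp point in the frame of spoke2 between -0.012 and 0.012 m and x of the grasp point in the frame of spoke2 between -0.055 and 0.055 m and contact force between the fingers and anything else above 1 N)).
It fails at once if the battery module was shifted or lifted (distance of module from where it was at the start of the episode above 0.012 m).
It fails at once if the spare cell, the tray or the screwdriver was moved (distance of any of cell, tray, screwdriver from where it was at the start of the episode above 0.02 m).
It fails at once if the spare cell was tipped over (angle between cell's own z axis and vertical above 0.3 rad).
It also fails if it takes over 67 s, if anything falls off the work surface, if the arm or the gripper's body presses on something with over 40 N, if the wrist force passes 120 N, or if a joint passes its speed limit or range.

ROBOT

A 6-joint arm with a two-finger parallel gripper is mounted at the origin on the work surface. World frame = base frame: x ahead of the robot, y to its left, z up, the work surface at z = 0. Lengths are in mm, angles in rad, forces in N, time in s.
With the tool pointing down it reaches from about 350 to 875 mm from the base axis. Payload 4.2 kg.
Tool frame: the origin (TCP) lies at the very end of the fingers, on their centre line; the grasp point (between the pads) lies 19 mm behind it; z points along the fingers, y is the line along which they close (so a half turn about z gives the same grasp; the last joint's range is limited). The gripper opens to 85 mm and grips with 20 to 120 N. Pads are 22 mm wide; open, the fingers measure 114 mm over their backs; the gripper's body (76 mm by 85 mm) begins 54 mm behind the grasp point. The pads swing forward as they close: fully open they stand 13 mm farther back than shut.
Start: joints at [1.461, 0.385, 0.008, 0, -1.194, -0.259], TCP at [225.277, 582.966, 231.312] pointing down, gripper open.
Joint ranges: [-3.14, 3.14], [-1.21, 2.06], [-1.07, 1.41], [-3.16, 2.05], [-2.99, -0.16], [-3.1, 3.1]. Speed limits (rad/s): [2.79, 2.79, 3.14, 3.14, 3.14, 3.14].

INTERFACE

Orientations are given as a unit quaternion [x, y, z, w].
In Python, from bench import read_state, get_image, camera_model, job_done gives the robot as it stands.
- The arm moves only by the shell command python3 -m handwheel 'ROWS'. ROWS is JSON, a list of rows, each a list of 7 numbers: the shift along the tool's x, y, z in m, then the turn, a rotation vector about the tool's x, y, z in rad, then the gripper's target within -1 to 1 (fully open at 1, half-way at 0, shut at -1). In form: [[dx, dy, dz, wx, wy, wz, jaw], ...]. A call has 1 to 10 rows; each row is the pose to reach, as a shift and turn from the pose commanded when the call began, along the tool's axes at that moment; what a row does not reach only later rows make up. A row lasts 1/8 s, in which the tool goes at most 62.5 mm and 10.7 degrees, less where a joint would pass 70% of its speed; a pose out of reach is approached as far as the arm can. A call with a gripper value outside its range is refused whole. The fingers move at their own pace and stop on an object; the grip force is fixed at half the most. Time passes only in rows, so rows that repeat a pose let the fingers close. It gives the time, the measured TCP pose, the force, the opening and the grip force at its end, in the units of the state.
- read_state(): the state, without advancing time (a new reading comes with each control period).
- get_image(name): name is "side" or "top"; returns (picture, depth): 384x512x3 uint8, blue, green, red; 384x512 float32, mm along the optical axis (not along the pixel's ray), 0 where there is no reading.
- camera_model(name): a dict with "K" (3x3 intrinsics, pixels), "dist" ([k1, k2, p1, p2, k3] as OpenCV has them; the pictures are not rectified), "rvec" (rotation vector, rad) and "tvec" (3), from world to camera coordinates, as OpenCV has them. Camera axes: x right, y down, z forward; pixel columns grow to the right and rows downward; lengths in mm; the calibration is good to about 2 mm. A picture is of the moment at which its call begins. camera_model takes no time and is no camera call.
- job_done(): hands the job in; it is judged then, once.
The state is a dict: "clock": time; "joints": joint angles; "joint_vel": joint speeds; "joint_efforts": joint torques, N m; "position": TCP position; "ee_rot": TCP orientation; "contact_force": force on the tool from outside, world axes, zero at the start; "wrist_torque": the same for the moment, N m; "gripper_width": finger opening in mm; "grasp_force": force on a finger pad.
Only numpy, scipy, OpenCV 4.12 (cv2) and the standard library are available. Lean on these libraries where they do the work, as an engineer would, in place of code of your own. Each camera call takes 0.05 s, during which the arm holds its last target. There are 200 camera calls.

## Working session

There is one attempt and no reset: what is moved stays moved. The work goes in short steps, Python scripts to look and compute and a shell command to move; the robot and the scene stay as the last step left them, time stands still between calls to the robot, and variables do not carry over. Pictures are saved under pics/ and viewed, at most 10 in all, crops included, and the job is handed in when it is done.

```bash
mkdir -p pics; ls; python3 - <<'E'
from bench import *
import cv2
for n in("top","side"):
    p,d=get_image(n); cv2.imwrite(f"pics/{n}0.png",p)
    m=camera_model(n); print(n,m)
print(read_state())
E
```

```text
pics
top {'K': array([[404.71773689,   0.        , 252.72371782],
       [  0.        , 404.71773689, 189.13888831],
       [  0.        ,   0.        ,   1.        ]]), 'dist': array([-0.14768784,  0.        ,  0.        ,  0.        ,  0.        ]), 'rvec': array([ 2.14535051, -2.17953143,  0.10219973]), 'tvec': array([  71.56103918,  578.32153476, 1221.67805349])}
side {'K': array([[452.32838425,   0.        , 261.41449582],
       [  0.        , 452.32838425, 187.8480149 ],
       [  0.        ,   0.        ,   1.        ]]), 'dist': array([-0.09264225,  0.        ,  0.        ,  0.        ,  0.        ]), 'rvec': array([ 2.30383252, -0.91565587,  0.35022099]), 'tvec': array([-375.21818551,  409.10154413, 1053.73442559])}
{'clock': 0.1, 'joints': array([ 1.46058234e+00,  3.85495925e-01,  6.77189045e-03, -4.22350681e-04,
       -1.19401864e+00, -2.58632521e-01]), 'joint_vel': array([ 0.00132387, -0.00430901,  0.00333251,  0.00191287, -0.0005818 ,
       -0.00059873]), 'joint_efforts': array([-6.73150535e-04, -3.93316734e+01,  1.88931477e+01,  4.19800848e+00,
       -2.56807041e-03,  4.90381325e-06]), 'position': array([225.11782425, 582.49194201, 230.3267184 ]), 'ee_rot': array([ 9.83027407e-01, -1.83456077e-01, -1.23594433e-04,  9.85046142e-04]), 'contact_force': array([ 0.05105285, -0.17035705,  0.63832974]), 'wrist_torque': array([-0.02625024, -0.01199137, -0.01393807]), 'grasp_force': 0.0, 'gripper_width': 85.56634148869695}
```

View pics/top0.png

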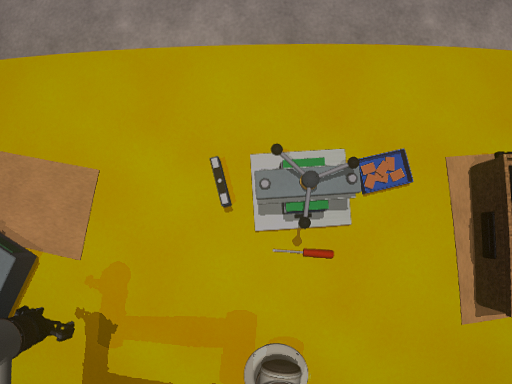

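View pics/side0.png

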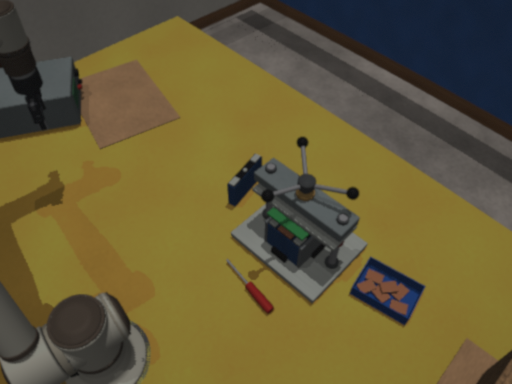

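The top view shows the hub at about (310,180) and the balls at (277,149), (353,162) and (304,222). In the side view the balls are at (302,142), (353,193) and (267,196). The screwdriver is below the press and the tray to its right.

```bash
cat > h.py <<'E'
from bench import *
import cv2, numpy as np
def cam(n):
    m=camera_model(n); R=cv2.Rodrigues(m["rvec"])[0]; return m,R,m["tvec"]
def ray(n,uv):
    m,R,t=cam(n); p=cv2.undistortPoints(np.array([[uv]],float),m["K"],m["dist"])[0,0]
    return -R.T@t, R.T@np.array([p[0],p[1],1])   # origin, dir (unit depth)
def onplane(n,uv,z):
    o,d=ray(n,uv); return o+d*(z-o[2])/d[2]
def pts(n,d):
    m,R,t=cam(n); v,u=np.nonzero(d>0)
    p=cv2.undistortPoints(np.stack([u,v],1).astype(float)[:,None],m["K"],m["dist"])[:,0]
    X=np.c_[p,np.ones(len(p))]*d[v,u][:,None]
    out=np.full(d.shape+(3,),np.nan); out[v,u]=(X-t)@R; return out
def look(n="top",hint=None):
    p,d=get_image(n); return p,d,pts(n,d)
def balls(p,P):
    """dark, high blobs near the press in the top view -> centre px, median z"""
    z=P[...,2]; m=((p.max(2)<50)&(z>255)&(z<330)).astype(np.uint8)
    k,l,s,c=cv2.connectedComponentsWithStats(m); return [(c[i],s[i,4],np.nanmedian(z[l==i])) for i in range(1,k) if s[i,4]>25]
E
python3 - <<'E'
from h import *
p,d,P=look(); np.set_printoptions(precision=1,suppress=True)
for c,a,z in balls(p,P): print(c,a,z,onplane("top",c,280))
for uv in [(310,180),(277,149),(353,162),(304,222),(285,186),(335,183),(264,184),(352,179),(290,165),(335,170),(307,205)]:
    print(uv,P[uv[1],uv[0]],p[uv[1],uv[0]])
z=P[...,2]; 
m=(z>214)&(z<225); m[:150]=0;m[215:]=0;m[:,:245]=0;m[:,370:]=0
print("beam",m.sum(),np.nanmedian(z[m]),np.nanmean(P[m],0),cv2.minAreaRect(P[m][:,:2].astype(np.float32)))
E
```

```text
[276.7 149.4] 47 296.04461933633866 [652.1  -1.7 280. ]
[353.  162.3] 92 297.2111830574963 [ 616.7 -192.8  280. ]
[304.2 222.1] 92 296.67288699095604 [469.4 -65.3 280. ]
[ 30.5 309.6] 88 298.59293541281147 [249.8 638.3 280. ]
[ 64.1 328.1] 183 308.43132745969194 [206.3 543.9 280. ]
(310, 180) [574.3 -83.4 274.3] [67 69 69]
(277, 149) [649.2  -1.3 299.3] [32 49 53]
(353, 162) [ 614.3 -188.2  298.8] [38 49 53]
(304, 222) [469.4 -62.9 297. ] [38 47 51]
(285, 186) [566.3 -24.3 220. ] [116 117 110]
(335, 183) [ 572.2 -156.8  219.8] [116 117 110]
(264, 184) [571.1  31.  232.3] [146 145 151]
(352, 179) [ 581.4 -201.4  225.7] [137 137 140]
(290, 165) [632.1 -44.1 158.2] [ 52 114  48]
(335, 170) [ 598.5 -147.2  275.1] [115 115 120]
(307, 205) [511.6 -73.5 279.2] [129 127 131]
beam 2218 219.90866076040453 [574.7 -78.1 219.8] ((578.1310424804688, -84.92181396484375), (75.66365814208984, 280.4590759277344), 2.6199753284454346)
```

```bash
python3 - <<'E'
from h import *
np.set_printoptions(precision=1,suppress=True)
p,d,P=look()
z=P[...,2]
print("hubtop",np.nanmedian(z[177:184,307:314]), "side?")
B=np.array([onplane("top",c,284)[:2] for c in [(276.9,149.4),(353,162.3),(304.2,222.1)]])
A=np.c_[2*B,np.ones(3)]; s=np.linalg.solve(A,(B**2).sum(1)); c=s[:2]
print("circ",c,"mean",B.mean(0),np.hypot(*(B-c).T)); v=B-B.mean(0); print("ang",np.degrees(np.arctan2(v[:,1],v[:,0])))
print("hub ray",onplane("top",(310,180),274))
P2=look("side")[2]; print("side hub",P2[181,307],"ball",P2[142,302],P2[193,353],P2[196,267])
E
```

```text
hubtop 275.54180354695455 side?
circ [578.9 -86.6] mean [578.9 -86.2] [111.5 111.5 111.5]
ang [ 49.3 -70.6 169. ]
hub ray [574.4 -83.5 274. ]
side hub [575.  -90.3 273.2] ball [642.7  -8.4 297. ] [ 606.8 -198.   298.6] [461.6 -71.5 296.1]
```

```bash
python3 -m handwheel '[[0,0,-0.05,0,0,-0.15,-1],[0,0,-0.1,0,0,-0.3,-1],[0,0,-0.11,0,0,-0.37,-1],[0,0,-0.11,0,0,-0.37,-1]]'
```

```text
clock: 0.75
position: [225.2, 583.2, 342.2]
ee_rot: [1.0, 0.0, 0.0, -0.001]
contact_force: [-0.4, -1.1, -0.8]
gripper_width: 12.2
grasp_force: 0.0
```

```bash
python3 -m handwheel '[[0.03,0.055,0,0,0,0,-1],[0.06,0.11,0,0,0,0,-1],[0.09,0.165,0,0,0,0,-1],[0.12,0.22,0,0,0,0,-1],[0.15,0.275,0,0,0,0,-1],[0.18,0.33,0,0,0,0,-1],[0.21,0.385,0,0,0,0,-1],[0.24,0.44,0,0,0,0,-1],[0.27,0.495,0,0,0,0,-1],[0.29,0.53,0,0,0,0,-1]]'
python3 -m handwheel '[[0.018,0.032,0,0,0,0,-1],[0.037,0.065,0,0,0,0,-1],[0.037,0.065,0,0,0,0,-1],[0.037,0.065,0,0,0,0,-1],[0.037,0.065,0,0,0,0,-1]]'
python3 -c "
from h import *
p,d=get_image('top');cv2.imwrite('pics/a.png',cv2.resize(p[100:260,220:400],None,fx=3,fy=3))
print(read_state()['joints'])"
```

```text
clock: 2.0
position: [516.1, 50.8, 339.7]
ee_rot: [1.0, -0.001, -0.001, 0.0]
contact_force: [1.2, 0.5, 0.5]
gripper_width: 0.1
grasp_force: 0.0
clock: 2.62
position: [552.5, -10.9, 341.1]
ee_rot: [1.0, 0.001, -0.0, -0.0]
contact_force: [0.1, 0.6, -0.2]
gripper_width: -0.2
grasp_force: 0.0
[ 2.73714114e-01  2.03147896e-01  2.47882459e-02 -1.56330038e-04
 -1.39244919e+00  1.29946803e+00]
```

View pics/a.png

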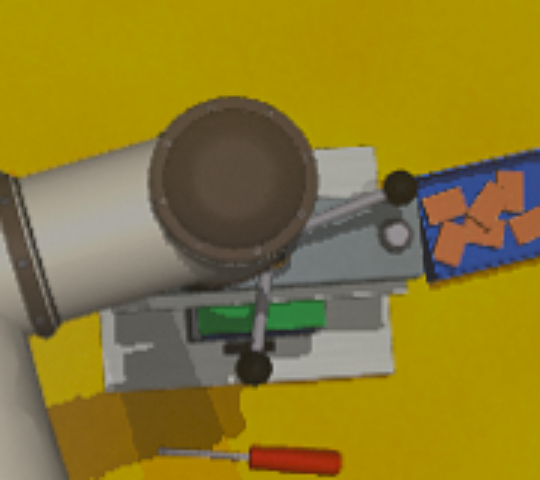

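```bash
python3 -m handwheel '[[0,0,0.04,0,0,0,-1],[0,0,0.08,0,0,0,-1],[0,0,0.086,0,0,0,-1],[0,0,0.086,0,0,0,-1]]'
python3 - <<'E'
import numpy as np
H=np.array([578,-86.]);r=76
def pt(a): a=np.radians(a); return H+r*np.array([np.cos(a),np.sin(a)])
def rows(angs,s):
    z=0
    for a in angs: d=pt(a)-s; print(a,"%.3f,%.3f"%(d[0]/1000,-d[1]/1000),end=" | ")
    print()
rows(np.arange(100,40,-12),np.array([552.3,-12]))
for a0 in range(52,-300,-120): rows(np.arange(a0-12,a0-121,-12),pt(a0))
E
```

```text
clock: 3.18
position: [553.6, -11.3, 256.5]
ee_rot: [1.0, 0.001, 0.001, 0.0]
contact_force: [-0.1, -0.2, 0.1]
gripper_width: -0.2
grasp_force: 0.0
100 0.013,-0.001 | 88 0.028,-0.002 | 76 0.044,0.000 | 64 0.059,0.006 | 52 0.072,0.014 | 
40 0.011,0.011 | 28 0.020,0.024 | 16 0.026,0.039 | 4 0.029,0.055 | -8 0.028,0.070 | -20 0.025,0.086 | -32 0.018,0.100 | -44 0.008,0.113 | -56 -0.004,0.123 | -68 -0.018,0.130 | 
-80 -0.015,0.004 | -92 -0.031,0.005 | -104 -0.047,0.003 | -116 -0.062,-0.002 | -128 -0.075,-0.011 | -140 -0.087,-0.022 | -152 -0.096,-0.035 | -164 -0.102,-0.050 | -176 -0.104,-0.065 | -188 -0.104,-0.081 | 
-200 0.004,-0.015 | -212 0.011,-0.030 | -224 0.021,-0.042 | -236 0.033,-0.052 | -248 0.047,-0.060 | -260 0.062,-0.064 | -272 0.078,-0.065 | -284 0.094,-0.063 | -296 0.109,-0.058 | -308 0.122,-0.049 |
```

```bash
python3 -m handwheel '[[0.013,-0.001,0,0,0,0,-1],[0.028,-0.002,0,0,0,0,-1],[0.044,0,0,0,0,0,-1],[0.059,0.006,0,0,0,0,-1],[0.072,0.014,0,0,0,0,-1],[0.072,0.014,0,0,0,0,-1]]'
python3 -m handwheel '[[0.011,0.011,0,0,0,0,-1],[0.020,0.024,0,0,0,0,-1],[0.026,0.039,0.001,0,0,0,-1],[0.029,0.055,0.001,0,0,0,-1],[0.028,0.070,0.001,0,0,0,-1],[0.025,0.086,0.002,0,0,0,-1],[0.018,0.100,0.002,0,0,0,-1],[0.008,0.113,0.002,0,0,0,-1],[-0.004,0.123,0.003,0,0,0,-1],[-0.018,0.130,0.003,0,0,0,-1]]'
python3 -c "
from h import *
p,d=get_image('top');cv2.imwrite('pics/b.png',cv2.resize(p[100:260,220:400],None,fx=3,fy=3))
s=read_state();print(s['joints'],s['contact_force'])"
```

```text
clock: 3.92
position: [626.6, -26.2, 255.0]
ee_rot: [1.0, 0.0, 0.001, 0.0]
contact_force: [-0.6, -0.6, -0.4]
gripper_width: 0.2
grasp_force: 0.0
clock: 5.18
position: [606.7, -156.3, 252.6]
ee_rot: [1.0, 0.001, 0.001, 0.0]
contact_force: [2.7, 2.8, -0.7]
gripper_width: -0.1
grasp_force: 1.5
[ 4.78081307e-03  3.71191202e-01  4.16191545e-02  6.42525098e-04
 -1.24228203e+00  1.56601767e+00] [-2.4385814   0.19915458 -0.0405803 ]
```

View pics/b.png

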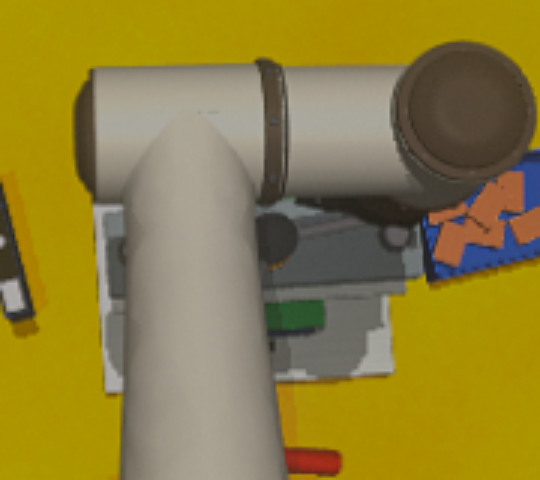

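The arm now hides most of the press. The driven spoke can be seen pointing right from the hub, at about (277,237) in the crop, with the finger just behind it. The force is about 3 N, so it is turning.

```bash
python3 -m handwheel '[[-0.015,0.004,0,0,0,0,-1],[-0.031,0.005,0,0,0,0,-1],[-0.047,0.003,0.001,0,0,0,-1],[-0.062,-0.002,0.001,0,0,0,-1],[-0.075,-0.011,0.001,0,0,0,-1],[-0.087,-0.022,0.002,0,0,0,-1],[-0.096,-0.035,0.002,0,0,0,-1],[-0.102,-0.050,0.002,0,0,0,-1],[-0.104,-0.065,0.003,0,0,0,-1],[-0.104,-0.081,0.003,0,0,0,-1]]'
python3 -c "
from h import *
p,d,P=look();cv2.imwrite('pics/c.png',cv2.resize(p[100:260,220:400],None,fx=3,fy=3))
print(balls(p,P), P[178:183,307:314,2].round())"
```

```text
clock: 6.48
position: [502.2, -73.9, 248.9]
ee_rot: [1.0, 0.001, -0.001, 0.0]
contact_force: [1.6, -3.5, 0.0]
gripper_width: -0.0
grasp_force: 1.6
[(array([284.        , 143.16129032]), np.int32(31), np.float64(289.5009135838117)), (array([355.23076923, 172.25274725]), np.int32(91), np.float64(291.4121911621962))] [[273. 267. 271. 268. 271. 269. 269.]
 [274. 271. 271. 271. 271. 270. 271.]
 [267. 269. 268. 270. 271. 268. 597.]
 [273. 553. 554. 559. 558. 596. 599.]
 [559. 562. 564. 565. 594. 598. 599.]]
```

View pics/c.png

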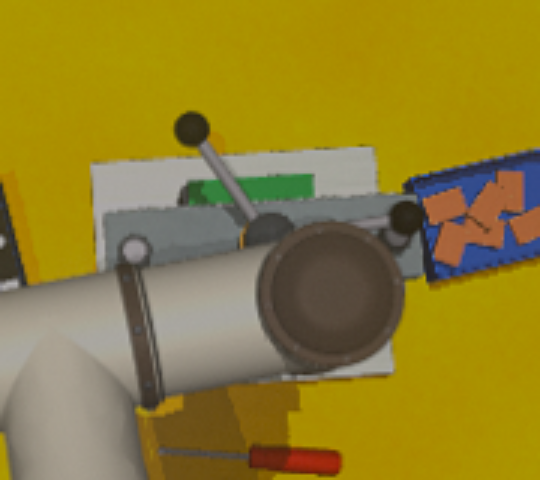

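The remaining free end spoke balls are at about (192,129) and (405,217) in the crop. They have dropped about 5.5 mm over roughly 4.4 rad. About 2 rad is left, so I'll slow down.

```bash
python3 -m handwheel '[[0.004,-0.015,0,0,0,0,-1],[0.011,-0.030,0.001,0,0,0,-1],[0.021,-0.042,0.001,0,0,0,-1],[0.033,-0.052,0.001,0,0,0,-1],[0.033,-0.052,0.001,0,0,0,-1]]'
python3 - <<'E'
import numpy as np
H=np.array([578,-86.]);r=76
def pt(a): a=np.radians(a); return H+r*np.array([np.cos(a),np.sin(a)])
for a0 in range(-236,-380,-12):
    print(a0,["%.4f,%.4f"%tuple((pt(a)-pt(a0))*[.001,-.001]) for a in (a0-3,a0-6,a0-9,a0-12)])
E
```

```text
clock: 7.15
position: [537.5, -21.2, 247.9]
ee_rot: [1.0, 0.001, 0.0, -0.001]
contact_force: [0.1, -0.1, 0.5]
gripper_width: -0.0
grasp_force: 0.0
-236 ['0.0034,-0.0021', '0.0068,-0.0041', '0.0104,-0.0059', '0.0140,-0.0075']
-248 ['0.0037,-0.0014', '0.0075,-0.0026', '0.0114,-0.0036', '0.0153,-0.0044']
-260 ['0.0039,-0.0006', '0.0079,-0.0010', '0.0119,-0.0011', '0.0158,-0.0011']
-272 ['0.0040,0.0002', '0.0079,0.0007', '0.0118,0.0014', '0.0157,0.0022']
-284 ['0.0038,0.0011', '0.0076,0.0023', '0.0113,0.0038', '0.0149,0.0054']
-296 ['0.0035,0.0018', '0.0070,0.0039', '0.0103,0.0061', '0.0135,0.0084']
-308 ['0.0031,0.0025', '0.0060,0.0052', '0.0088,0.0081', '0.0114,0.0110']
-320 ['0.0025,0.0031', '0.0048,0.0064', '0.0069,0.0097', '0.0089,0.0132']
-332 ['0.0018,0.0036', '0.0034,0.0072', '0.0048,0.0109', '0.0060,0.0147']
-344 ['0.0010,0.0039', '0.0018,0.0078', '0.0024,0.0117', '0.0028,0.0156']
-356 ['0.0002,0.0040', '0.0001,0.0080', '-0.0001,0.0119', '-0.0006,0.0159']
-368 ['-0.0007,0.0039', '-0.0015,0.0078', '-0.0026,0.0116', '-0.0038,0.0154']
```

```bash
python3 -m handwheel '[[0.0034,-0.0021,0,0,0,0,-1],[0.0068,-0.0041,0,0,0,0,-1],[0.0104,-0.0059,0,0,0,0,-1],[0.014,-0.0075,0,0,0,0,-1]]'
python3 -m handwheel '[[0.0037,-0.0014,0,0,0,0,-1],[0.0075,-0.0026,0,0,0,0,-1],[0.0114,-0.0036,0,0,0,0,-1],[0.0153,-0.0044,0,0,0,0,-1]]'
python3 -c "
from h import *
p,d,P=look();cv2.imwrite('pics/d.png',cv2.resize(p[100:260,220:400],None,fx=3,fy=3))
print(balls(p,P))"
```

```text
clock: 7.65
position: [549.8, -15.3, 248.2]
ee_rot: [1.0, 0.0, -0.0, 0.0]
contact_force: [-2.3, -2.4, -0.1]
gripper_width: -0.0
grasp_force: 1.4
clock: 8.15
position: [565.4, -10.6, 248.3]
ee_rot: [1.0, 0.001, -0.0, 0.0]
contact_force: [-3.0, -2.4, 0.5]
gripper_width: 0.3
grasp_force: 1.6
[(array([333.30188679, 141.18867925]), np.int32(53), np.float64(287.5858772923384)), (array([332.91666667, 217.45238095]), np.int32(84), np.float64(290.44671789078825))]
```

View pics/d.png

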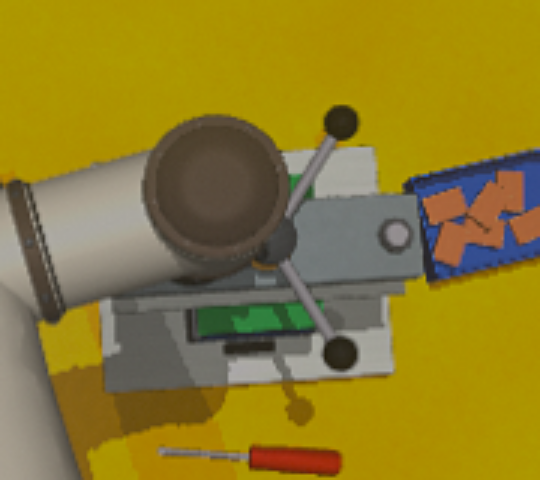

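The balls now sit at about (341,122) and (341,354) in the crop, which puts the driven spoke straight left at about 90°. I'll carry on in small steps.

```bash
python3 -m handwheel '[[0.0039,-0.0006,0,0,0,0,-1],[0.0079,-0.001,0,0,0,0,-1],[0.0119,-0.0011,0,0,0,0,-1]]'
```

```text
clock: 8.57
position: [577.5, -9.5, 248.4]
ee_rot: [1.0, 0.001, 0.0, -0.0]
contact_force: [-4.0, -2.2, 0.0]
gripper_width: -0.2
grasp_force: 1.6
```

```bash
python3 -m handwheel '[[0.004,0,0,0,0,0,-1],[0.008,0.0005,0.001,0,0,0,-1],[0.012,0.001,0.001,0,0,0,-1]]'
```

```text
clock: 8.95
position: [589.6, -10.5, 247.5]
ee_rot: [1.0, 0.001, 0.0, -0.0]
contact_force: [-3.2, -0.9, 0.8]
gripper_width: -0.0
grasp_force: 1.6
```

```bash
python3 -m handwheel '[[0.004,0.001,0,0,0,0,-1],[0.008,0.002,0,0,0,0,-1]]'
```

```text
clock: 9.2
position: [596.6, -12.6, 247.1]
ee_rot: [1.0, 0.001, -0.001, -0.0]
contact_force: [-11.3, 2.4, 5.0]
gripper_width: -0.0
grasp_force: 5.6
```

```bash
python3 -m handwheel '[[0.004,0.001,0,0,0,0,-1],[0.008,0.002,0,0,0,0,-1]]'
```

```text
clock: 9.45
position: [597.0, -13.1, 247.0]
ee_rot: [1.0, 0.0, -0.01, -0.001]
contact_force: [-32.1, 12.4, 17.1]
gripper_width: -0.0
grasp_force: 17.5
```

The finger has stopped at 38 N, which matches the hard stop. I'll back off, lift clear and check.

```bash
python3 -m handwheel '[[-0.015,-0.002,0,0,0,0,-1],[-0.035,0,0,0,0,0,-1],[-0.05,0.003,0,0,0,0,-1],[-0.05,0.003,0,0,0,0,-1],[-0.05,0.003,-0.05,0,0,0,-1],[-0.05,0.003,-0.1,0,0,0,-1],[-0.05,0.003,-0.12,0,0,0,-1]]'
python3 -m handwheel '[[-0.03,-0.05,0,0,0,0,-1],[-0.06,-0.1,0,0,0,0,-1],[-0.09,-0.15,0,0,0,0,-1],[-0.12,-0.2,0,0,0,0,-1],[-0.15,-0.25,0,0,0,0,-1],[-0.18,-0.3,0,0,0,0,-1],[-0.2,-0.35,0,0,0,0,-1],[-0.22,-0.4,0,0,0,0,-1],[-0.22,-0.4,0,0,0,0,-1]]'
python3 - <<'E'
from h import *
np.set_printoptions(precision=1,suppress=True)
p,d,P=look(); cv2.imwrite('pics/e.png',cv2.resize(p[100:280,190:420],None,fx=3,fy=3))
b=[x for x in balls(p,P) if 250<x[0][0]<380]; print(b)
B=np.array([onplane("top",c,278)[:2] for c,_,_ in b]); v=B-B.mean(0); print(B.mean(0),np.degrees(np.arctan2(v[:,1],v[:,0])))
print("hubtop",np.nanmedian(P[177:184,307:314,2]))
q=get_image("side")[0]; cv2.imwrite('pics/f.png',cv2.resize(q[120:320,200:440],None,fx=3,fy=3))
E
```

```text
clock: 10.32
position: [557.3, -17.7, 371.2]
ee_rot: [1.0, 0.001, 0.004, -0.0]
contact_force: [2.1, 0.3, -0.3]
gripper_width: 0.2
grasp_force: 0.0
clock: 11.45
position: [333.9, 385.7, 366.4]
ee_rot: [1.0, 0.003, -0.0, 0.0]
contact_force: [0.9, -0.5, -0.1]
gripper_width: 0.1
grasp_force: 0.0
[(array([347.1, 153.4]), np.int32(77), np.float64(288.34562394820244)), (array([271.1, 158.9]), np.int32(37), np.float64(288.2451964728844)), (array([314.4, 222.9]), np.int32(91), np.float64(288.49866284588813))]
[578.5 -85.7] [ -56.7   63.1 -177.4]
hubtop 268.219337273056
```

View pics/e.png

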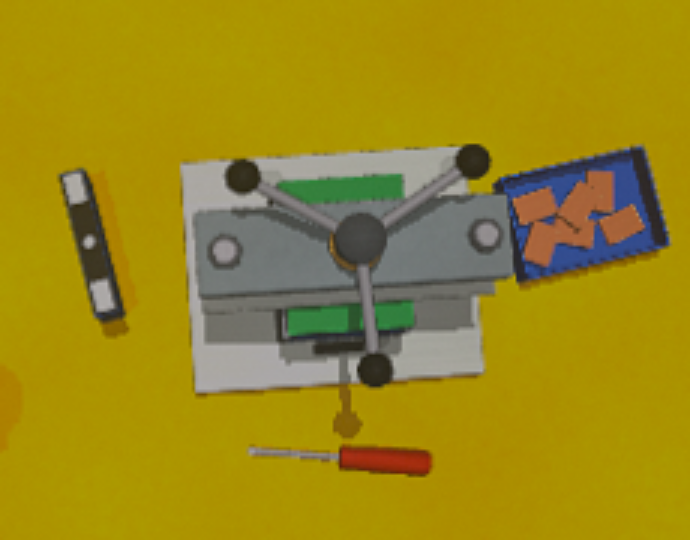

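View pics/f.png

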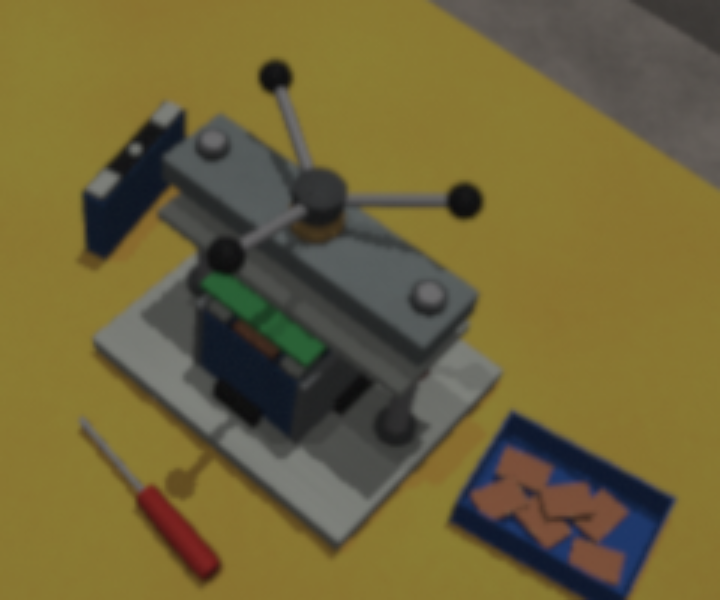

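The handle turned 346° and the hub top is at 268 mm, which is its fully-down height. The head is down on the module, and the cell (86,245), tray and screwdriver (340,458) have not moved.

```bash
python3 -c "
from bench import *
print(job_done())"
```

```text
the job is handed in; nothing more can be done
None
```

I turned the handle clockwise with a closed finger to its hard stop and handed the job in. The last check put the hub top at its fully-down height (268 mm), with the finger well clear and nothing else visibly moved; the pin force itself was not measured.

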